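Cull the broken tool handles and hold a whole one over the tang

TASK

Two of the four wooden handles in the rack are broken, one snapped off short and one with a side split away: put those two in the scrap box. Then take either whole handle out, carry it clear of the tool stand to the vise and hold it still and upright, centred over the tip of the steel tang with about a centimetre of air below its foot and its broad side in line with the broad side of the tang, and finish while still holding it there, ready for a fitter to tap it down. Never touch the vise, the tang or the tool stand, leave the other whole handle standing in the rack, and do not disturb anything else on the bench.

Things in the scene. Friction and masses are not known exactly. Their poses are not given: they have to be found in the camera images.
- whole_1: Whole wooden tool handle, bare upright block with a rounded top: 34 mm broad (own x) by 24 mm thick (own y) by 98 mm tall (own z), 70 g or so; full section up to 88 mm, then a 26 x 20 mm rounded end; its lowest 30 mm is a steel sleeve with a blind slot (20 x 10 mm, 30 mm deep) up into it from below. Origin: centre of its foot (underside). Starts upright in one of the four pockets of the rack, its axes along the rack's. The two whole handles are alike; either may be used.
- whole_2: Whole wooden tool handle, bare upright block with a rounded top: 34 mm broad (own x) by 24 mm thick (own y) by 98 mm tall (own z), 70 g or so; full section up to 88 mm, then a 26 x 20 mm rounded end; its lowest 30 mm is a steel sleeve with a blind slot (20 x 10 mm, 30 mm deep) up into it from below. Origin: centre of its foot (underside). Starts upright in one of the four pockets of the rack, its axes along the rack's. The two whole handles are alike; either may be used.
- snapped: Broken handle, same foot and section as a whole one (34 mm along own x, 24 mm along own y) but snapped off: full section to 56 mm, a ragged end to about 65 mm above its foot. Origin: centre of its foot. Upright in a rack pocket, its axes along the rack's.
- split: Broken handle, full height (98 mm) and 24 mm thick along own y, but above 44 mm one side is split away: only the part from 1 to 17 mm on its -x side remains. Below 44 mm it has the full 34 x 24 mm section. Origin: centre of its foot. Upright in a rack pocket, its axes along the rack's.
- snapped_mid (a point): Point on the axis of the snapped handle, 32 mm above its foot.
- split_mid (a point): Point on the axis of the split handle, 45 mm above its foot.
- rack: Dark steel rack fixed to the bench, 124 mm (own x) by 156 mm (own y) by 28 mm tall, with four pockets 37 x 27 mm, 20 mm deep, centred at own x = +-32 mm, y = +-50 mm, so a handle's foot stands 8 mm above the bench. Any handle may stand in any pocket. Origin: centre of its underside. It stands left or right of the tool stand, with the vise on the other side.
- vise: Bench vise fixed to the bench, about 100 mm (own x) by 160 mm (own y), jaws 82 mm high, closing along own y, the screw and cross bar reaching 88 mm towards own -y and 34 mm high. It grips a file blade upright; the tang points straight up, 12 mm broad along the vise's own x and 4.5 mm thick along own y. Origin: on the bench, straight below the tang.
- tang_tip (a point): Centre of the top end of the tang, 135 mm above the bench; its axes are the vise's.
- stand: Plywood tool stand fixed to the bench, 150 mm (own x) by 50 mm (own y) by 55 mm tall, with four screwdrivers in it, handles up, reaching 160 mm above the bench. It stands between rack and vise. Origin: centre of its underside.
- scrap_box: Open burgundy steel scrap box fixed to the bench beyond the tool stand, outside 170 mm (own x) by 150 mm (own y) by 50 mm tall, walls and floor about 4 mm. Origin: centre of its underside.
- collar: Loose steel collar 34 mm across, 16 mm tall, standing before the rack. Origin: centre of its underside. Leave alone.
- socket: Loose dark steel socket 26 mm across, 38 mm tall, standing before the vise. Origin: centre of its underside. Leave alone.
- hammer: Loose hammer lying on the bench near the robot. Leave alone.
- wrench: Loose wrench lying at the far edge. Leave alone.
- screwdriver: Loose screwdriver lying near the robot. Leave alone.
- brush: Loose brush lying at the far edge. Leave alone.
- oil_bottle: Loose oil bottle 50 mm across, 120 mm tall, standing beyond the scrap box. Origin: centre of its underside. Leave alone.
Mind the look-alikes: they are no part of the job. Leave any yellow look-alike of the whole_2 alone.

How it is judged:
By the outcome, as a careful person would: the job done as asked, in the order asked, and still so for the second after the job is handed in, while the arm keeps its last pose, push and grip.
It also fails if it takes over 64 s, if anything falls off the work surface, if the arm or the gripper's body presses on something with over 40 N, if the wrist force passes 120 N, or if a joint passes its speed limit or range.

ROBOT

A 6-joint arm with a two-finger parallel gripper is mounted at the origin on the work surface. World frame = base frame: x ahead of the robot, y to its left, z up, the work surface at z = 0. Lengths are in m, angles in rad, forces in N, time in s.
With the tool pointing down it reaches from about 0.35 to 1 m from the base axis. Payload 7.1 kg.
Tool frame: the origin (TCP) lies between the finger pads; the fingertips stand 22 mm ahead of it and the grasp point (between the pads) lies 3 mm ahead of it; x points along the fingers, y is the direction in which the jaws open and shut, and the axes are right-handed (so a half turn about x gives the same grasp; the last joint's range is limited). The gripper opens to 85 mm and grips with 20 to 120 N. Pads are 22 mm wide; open, the fingers measure 114 mm over their backs; the gripper's body (76 mm by 85 mm) begins 54 mm behind the grasp point. The pads swing forward as they close: fully open they stand 13 mm farther back than shut.
Start: joints at [-1.345, 0.423, 1.63, -0, 1.089, -0.019], TCP at [0.151, -0.606, 0.253] pointing down, gripper open.
Joint ranges: [-3, 3], [-0.9, 2.11], [0.09, 2.58], [-1.31, 4.45], [0.11, 2.69], [-2.54, 2.54]. Speed limits (rad/s): [2.39, 2.39, 3.01, 3.14, 3.14, 3.14].

INTERFACE

Orientations are given as a rotation vector (axis times angle).
In Python, from rig import manip gives the robot as it stands. The module is installed in compiled form; this text tells all that it offers. Calls block until the motion is done:
- manip.move_to(position, orientation): joint-space move of the TCP to a pose.
- manip.servo_line(position, orientation=None, rate=0.15): straight line of the TCP; orientation=None keeps the orientation; rate is the mean speed in m/s.
- manip.set_joints(angles): joint-space move.
- manip.command_gripper(opening, f_grip=None): finger opening in m; f_grip is the grip in N (None keeps the last); returns when the fingers have stopped.
- manip.hold(seconds).
- manip.solve_ik(position, orientation): joint angles nearest the present ones, or None.
- manip.camera(name): name is "side" or "top" or "wrist"; returns a dict with "image" (420x560x3 uint8, red, green, blue), "fx", "fy", "cx", "cy" (pixels), "k1" (the pictures are not rectified: a ray, as slopes to the right and down, at radius r is drawn at 1 + k1 r^2 times it, then the intrinsics apply), "cam_to_world" (4x4, takes a point from camera to world coordinates); the wrist camera has in their place "mount" (4x4, takes a point from camera to tool coordinates, whose origin is the TCP and whose axes are the tool frame's). Camera axes: x right, y down, z forward; pixel columns grow to the right and rows downward; lengths in m; the calibration is good to about 2 mm. A picture is of the moment at which its call begins: read the wrist's pose just before it. There is no depth.
A pose or a line that the arm cannot do raises manip.IKError and nothing moves.
- manip.sign_off(): hands the job in, once; it reports no verdict.
Readings, each from a call of its own:
- manip.get_time(): time.
- manip.get_joint_positions(): joint angles.
- manip.get_joint_vel(): joint speeds.
- manip.get_tau(): joint torques, N m.
- manip.get_position(): TCP position.
- manip.get_ee_rot(): TCP orientation.
- manip.get_contact_force(): force on the tool from outside, world axes, zero at the start.
- manip.get_torque(): the same for the moment, N m.
- manip.get_width(): finger opening in m.
Only numpy, scipy, OpenCV 4.12 (cv2) and the standard library are available. Lean on these libraries where they do the work, as an engineer would, in place of code of your own. Each camera call takes 0.05 s, during which the arm holds its last target.

## Working session

There is one attempt and no reset: what is moved stays moved. The work goes in short steps, each a Python script; the robot and the scene stay as the last script left them, time stands still between calls to the robot, and variables do not carry over. Pictures are saved under pics/ and viewed, and the job is handed in when it is done.

```bash
mkdir -p pics; ls; python3 - <<'E'
from rig import manip
import cv2, numpy as np
print(manip.get_time(),manip.get_position(),manip.get_ee_rot(),manip.get_width())
np.set_printoptions(precision=4,suppress=True)
for n in ["side","top","wrist"]:
    c=manip.camera(n); cv2.imwrite(f"pics/{n}0.png",c["image"][:,:,::-1])
    print(n,{k:v for k,v in c.items() if k!="image"})
    np.save(f"{n}0.npy",c,allow_pickle=True)
E
```

```text
pics
0.0 [ 0.15136588 -0.60584922  0.2525282 ] [ 2.09180857  0.25895814 -2.09217786] 0.0854349945107221
side {'fx': 404.01557545983707, 'fy': 404.01557545983707, 'cx': 280.5655741627011, 'cy': 207.2536448309095, 'k1': -0.020154135024145918, 'cam_to_world': array([[ 0.87  , -0.3633,  0.3332,  0.2146],
       [-0.4927, -0.6192,  0.6114, -0.5237],
       [-0.0158, -0.6961, -0.7178,  0.789 ],
       [ 0.    ,  0.    ,  0.    ,  1.    ]])}
top {'fx': 407.02088707001207, 'fy': 407.02088707001207, 'cx': 274.9786132976494, 'cy': 216.92957800509194, 'k1': -0.09078836624481619, 'cam_to_world': array([[-0.0917, -0.9753,  0.2008,  0.303 ],
       [-0.9958,  0.0901, -0.0169,  0.0641],
       [-0.0016, -0.2015, -0.9795,  1.2253],
       [ 0.    ,  0.    ,  0.    ,  1.    ]])}
wrist {'fx': 289.0625480146182, 'fy': 289.0625480146182, 'cx': 279.897459136622, 'cy': 207.82391468465786, 'k1': -0.007255622446168809, 'mount': array([[-0.0006, -0.2735,  0.9619, -0.1208],
       [ 1.    ,  0.0003,  0.0007,  0.0002],
       [-0.0005,  0.9619,  0.2735, -0.0697],
       [ 0.    ,  0.    ,  0.    ,  1.    ]])}
```

View pics/side0.png

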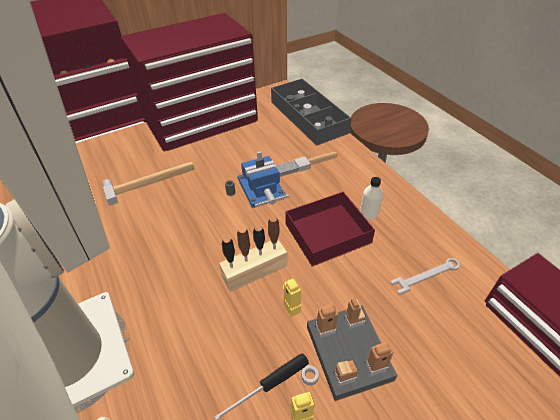

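View pics/top0.png

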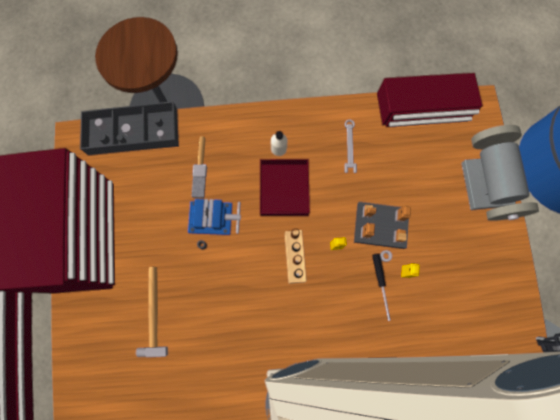

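View pics/wrist0.png

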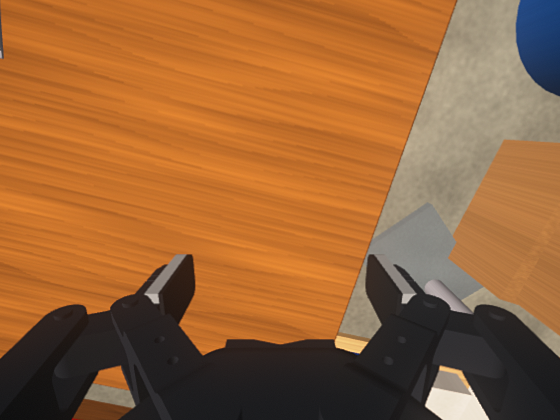

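The side view shows the rack at about (352,350), the stand (253,260), the vise (262,180) and the box (330,228). In the top view they are at (382,225), (295,255), (210,215) and (285,188). Yellow look-alikes stand at top (338,243) and (410,270). I'll enlarge these areas next.

```bash
cat > h.py <<'E'
import numpy as np, cv2
def K(c): return np.array([[c['fx'],0,c['cx']],[0,c['fy'],c['cy']],[0,0,1.]])
def T(c): return c['cam_to_world'] if 'cam_to_world' in c else c['c2w']
def ray(c,px):
    p=np.array(px,float).reshape(-1,1,2)
    u=cv2.undistortPoints(p,K(c),np.array([c['k1'],0,0,0.]),None,None).reshape(-1,2)
    d=np.c_[u,np.ones(len(u))]@T(c)[:3,:3].T
    return T(c)[:3,3],d
def onplane(c,px,z):
    o,d=ray(c,px); return o+d*((z-o[2])/d[:,2])[:,None]
def proj(c,P):
    M=np.linalg.inv(T(c)); r=cv2.Rodrigues(M[:3,:3])[0]
    return cv2.projectPoints(np.array(P,float).reshape(-1,1,3),r,M[:3,3],K(c),np.array([c['k1'],0,0,0.]))[0].reshape(-1,2)
def tri(views):
    A=np.zeros((3,3));b=np.zeros(3)
    for c,px in views:
        o,d=ray(c,px); d=d[0]/np.linalg.norm(d[0]); Q=np.eye(3)-np.outer(d,d); A+=Q;b+=Q@o
    return np.linalg.solve(A,b)
def load(n): return np.load(n,allow_pickle=True).item()
def crop(c,x0,y0,x1,y1,s,fn):
    im=c['image'][y0:y1,x0:x1,::-1]; im=cv2.resize(im,None,fx=s,fy=s,interpolation=cv2.INTER_CUBIC)
    for x in range((x0//10+1)*10,x1,10): cv2.line(im,((x-x0)*s,0),((x-x0)*s,4 if x%50 else 12),(0,255,0),1); 
    for y in range((y0//10+1)*10,y1,10): cv2.line(im,(0,(y-y0)*s),(4 if y%50 else 12,(y-y0)*s),(0,255,0),1)
    cv2.imwrite(fn,im)
E
python3 - <<'E'
from h import *
s=load('side0.npy');t=load('top0.npy')
crop(s,290,280,410,410,4,'pics/s_rack.png'); crop(t,340,190,430,290,6,'pics/t_rack.png')
crop(s,210,140,350,300,4,'pics/s_v.png'); crop(t,180,150,320,290,5,'pics/t_v.png')
E
```

```text
(no output)
```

View pics/s_rack.png

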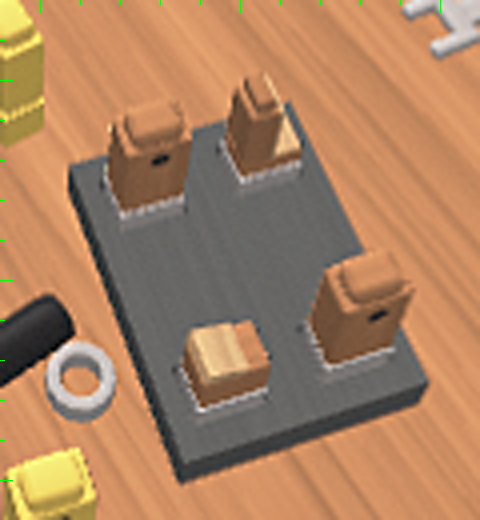

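View pics/t_rack.png

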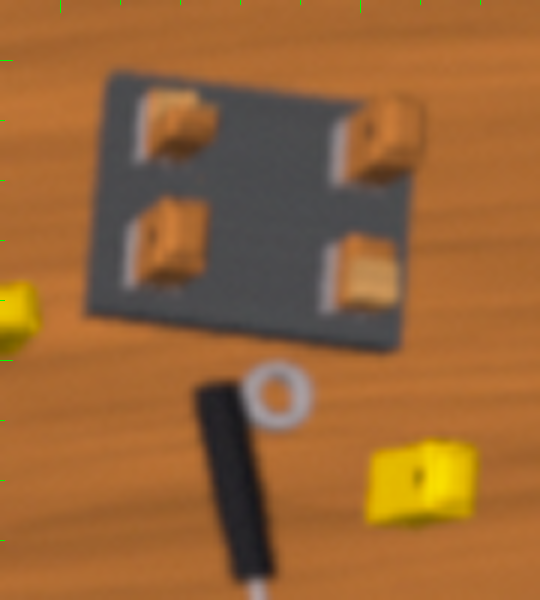

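View pics/s_v.png

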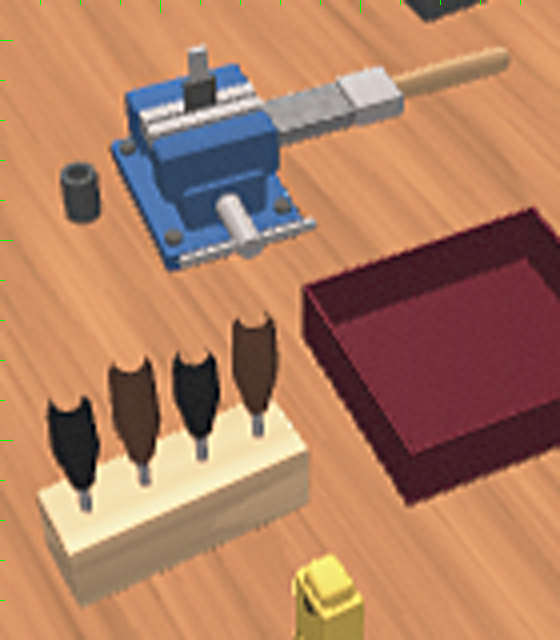

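View pics/t_v.png

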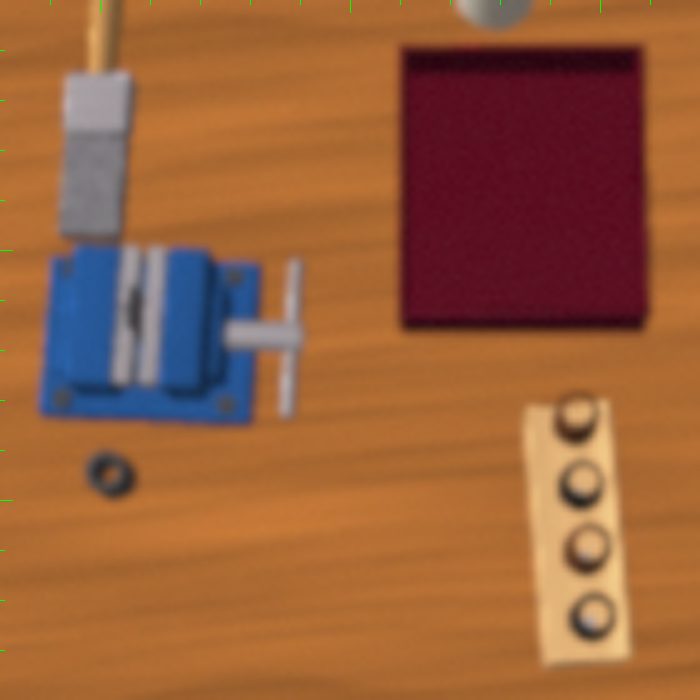

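```bash
python3 - <<'E'
from h import *
np.set_printoptions(precision=4,suppress=True)
s=load('side0.npy');t=load('top0.npy')
S=onplane(s,[(307.5,321.2),(335,395.5),(397,375),(362.5,305.8)],.028)
print('rack side TL?',S, S.mean(0))
Tt=onplane(t,[(354.5,242),(406.5,247.5),(358.2,202.3)],.028);print('rack top',Tt, (Tt[1]+Tt[2])/2)
# tang tip
p=(180+133/5,150+290/5) ; 
print('tang tri',tri([(s,(210+198/4,140+50/4)),(t,(180+133/5,150+288/5))]), onplane(s,[(210+198/4,140+49/4)],.135),onplane(t,[(180+133/5,150+300/5)],.135))
print('box top view',onplane(t,[(180+402/5,150+48/5),(180+642/5,150+47/5),(180+402/5,150+328/5),(180+645/5,150+327/5)],.05))
print('stand',onplane(t,[(180+525/5,150+405/5),(180+608/5,150+402/5),(180+545/5,150+662/5),(180+628/5,150+655/5)],.055))
print('screwdr',onplane(t,[(180+576/5,150+405/5),(180+595/5,150+612/5)],.16))
print('vise jaw gap',onplane(t,[(180+140/5,150+245/5),(180+136/5,150+385/5)],.082))
print('yellow', onplane(s,[(289,313)],0),'socket',onplane(s,[(231,192)],0))
print('base/vise plate', onplane(t,[(180+52/5,150+258/5),(180+262/5,150+265/5),(180+40/5,150+415/5),(180+252/5,150+422/5)],.01))
E
```

```text
rack side TL? [[ 0.4546 -0.1883  0.028 ]
 [ 0.419  -0.3383  0.028 ]
 [ 0.5404 -0.3658  0.028 ]
 [ 0.5743 -0.2164  0.028 ]] [ 0.4971 -0.2772  0.028 ]
rack top [[ 0.4509 -0.1853  0.028 ]
 [ 0.4196 -0.3391  0.028 ]
 [ 0.5704 -0.2124  0.028 ]] [ 0.495  -0.2758  0.028 ]
tang tri [0.5683 0.2303 0.1379] [[0.5692 0.2346 0.135 ]] [[0.5633 0.2308 0.135 ]]
box top view [[ 0.7254  0.0716  0.05  ]
 [ 0.7127 -0.0739  0.05  ]
 [ 0.552   0.0862  0.05  ]
 [ 0.5394 -0.0567  0.05  ]]
stand [[ 0.4986  0.0186  0.055 ]
 [ 0.4959 -0.0298  0.055 ]
 [ 0.3497  0.0215  0.055 ]
 [ 0.3493 -0.026   0.055 ]]
screwdr [[ 0.4786 -0.0043  0.16  ]
 [ 0.3688 -0.0031  0.16  ]]
vise jaw gap [[0.6082 0.233  0.082 ]
 [0.526  0.2401 0.082 ]]
yellow [[ 0.439  -0.1393  0.    ]] socket [[0.4894 0.2718 0.    ]]
base/vise plate [[0.6243 0.2985 0.01  ]
 [0.6078 0.1694 0.01  ]
 [0.5269 0.3107 0.01  ]
 [0.5109 0.1823 0.01  ]]
```

Handle candidates in the rack (top view pixels):
- Split: (368,211). Its pale break facet is on the far side.
- Whole A: (368,230).
- Whole B: (403,213).
- Snapped: (402,236).
- Yellow look-alikes: (338,243) and (410,270), both outside the rack, so excluded.

I'll check the choice with a close wrist view.

```bash
cat >> h.py <<'E'
from scipy.spatial.transform import Rotation as Ro
def rv(yawdeg):  # tool down, jaw axis along own y of frame with this yaw
    a=np.radians(yawdeg); y=np.array([-np.sin(a),np.cos(a),0]); x=np.array([0,0,-1.]); z=np.cross(x,y)
    return Ro.from_matrix(np.c_[x,y,z]).as_rotvec()
def wcam(manip,fn):
    p=manip.get_position(); r=manip.get_ee_rot(); c=manip.camera("wrist")
    M=np.eye(4); M[:3,:3]=Ro.from_rotvec(r).as_matrix(); M[:3,3]=p; c['c2w']=M@c['mount']
    np.save(fn+'.npy',c,allow_pickle=True); cv2.imwrite('pics/'+fn+'.png',c['image'][:,:,::-1]); return c
E
python3 - <<'E'
from rig import manip
from h import *
for p,y in [((.45,-.265,.30),-12.9),((.5683,.232,.25),-6.5),((.63,.0,.2),-6)]:
    print(manip.solve_ik(p,rv(y)))
manip.move_to((.45,-.265,.30),rv(-12.9)); wcam(manip,'w1'); print(manip.get_time())
E
```

```text
[-0.55499834  0.21662594  1.81073744  0.          1.11422927 -1.90064719]
[ 0.36819772  0.41053459  1.65826674  0.          1.07279132 -1.0891522 ]
[-1.88900123e-02  4.91976024e-01  1.65649394e+00 -4.44089210e-16
  9.93122693e-01 -1.48496658e+00]
1.8667
```

View pics/w1.png

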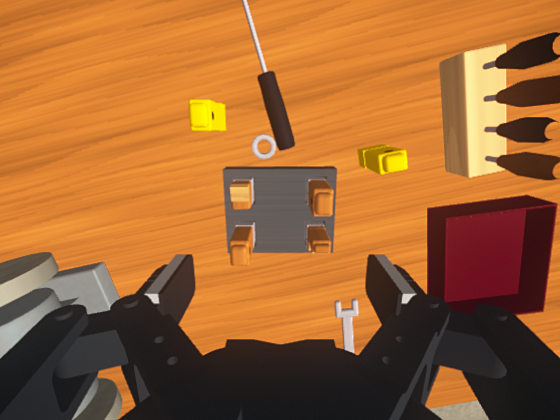

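```bash
python3 - <<'E'
from h import *
c=load('w1.npy'); crop(c,215,155,345,275,6,'pics/w1c.png')
E
```

```text
(no output)
```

View pics/w1c.png

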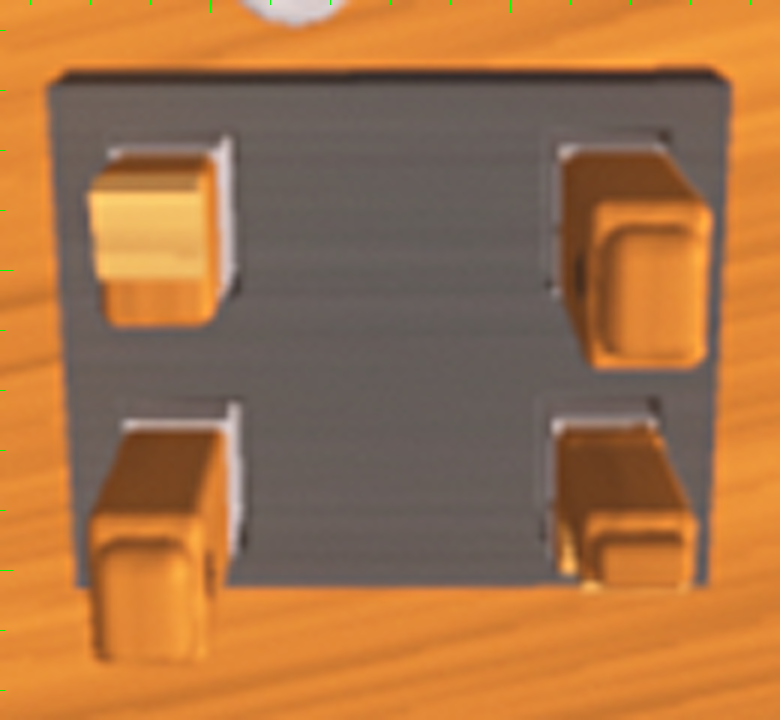

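```bash
python3 - <<'E'
from h import *
np.set_printoptions(precision=4,suppress=True)
c=load('w1.npy')
f=lambda u,v:(215+u/6,155+v/6)
P=onplane(c,[f(50,88),f(728,88),f(708,585),f(78,585)],.028); print(P,P.mean(0))
for a,b in [(0,1),(3,2)]: d=P[b]-P[a]; print(np.linalg.norm(d),-np.degrees(np.arctan2(d[0],d[1])))
for a,b in [(0,3),(1,2)]: d=P[b]-P[a]; print(np.linalg.norm(d),np.degrees(np.arctan2(d[1],d[0])))
# handle tops: front-edge at z .096 (full section to 88 -> z .096) whole left(near y-) and right
for n,uv in {'wholeB':[(95,515),(212,515)],'wholeA':[(592,205),(710,205)],'split':[(585,517),(695,517)]}.items():
    print(n,onplane(c,[f(*p) for p in uv],.096))
E
```

```text
[[ 0.4215 -0.3382  0.028 ]
 [ 0.456  -0.1882  0.028 ]
 [ 0.5759 -0.2142  0.028 ]
 [ 0.5411 -0.3654  0.028 ]] [ 0.4986 -0.2765  0.028 ]
0.1538806714563648 -12.947052376992419
0.15515888675312572 -12.932175533971314
0.12266262723745038 -12.795833404926743
0.122632376627498 -12.198575097695711
wholeB [[ 0.4997 -0.3379  0.096 ]
 [ 0.505  -0.3149  0.096 ]]
wholeA [[ 0.4596 -0.2281  0.096 ]
 [ 0.4647 -0.2061  0.096 ]]
split [[ 0.5222 -0.2419  0.096 ]
 [ 0.5272 -0.2203  0.096 ]]
```

The close view confirms the choice. Snapped is near-right at (240,193), split is far-left at (318,240), with only its near (-x) side left, and the whole handles are at (320,200) and (241,245). First the snapped handle.

```bash
cat > g.py <<'E'
from rig import manip
from h import *
def st(s): print(s,'t',round(manip.get_time(),2),'p',np.round(manip.get_position(),4),'w',round(manip.get_width(),4),'F',np.round(manip.get_contact_force(),1))
E
python3 - <<'E'
from g import *
x,y=.4552,-.3182
manip.move_to((x,y,.17),rv(-12.8)); manip.servo_line((x,y,.060),rate=.15); st('down')
manip.command_gripper(.0,40); st('grip')
manip.servo_line((x,y,.20),rate=.2); st('up'); wcam(manip,'w2')
E
```

```text
down t 3.37 p [ 0.456  -0.3186  0.0611] w 0.0854 F [-0.6 -0.5  1. ]
grip t 3.95 p [ 0.4554 -0.3184  0.0604] w 0.0234 F [-0.5 -0.1  5.8]
up t 4.8 p [ 0.4545 -0.3177  0.199 ] w 0.0235 F [-0.4 -0.4 -1.4]
```

View pics/w2.png

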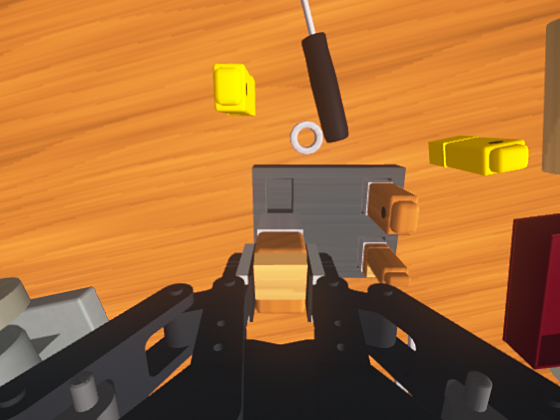

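The snapped handle is held at (281,265), and its pocket at (279,195) is empty. Now to the box.

```bash
python3 - <<'E'
from g import *
x,y=.677,.003
manip.servo_line((x,y,.20),rv(-5),rate=.3); manip.servo_line((x,y,.063),rate=.2); st('low')
manip.command_gripper(.05,40); st('open')
manip.servo_line((x,y,.19),rate=.25); 
x,y=.5398-.006*.975,-.2348+.006*.222
manip.move_to((x,y,.22),rv(-12.8)); c=manip.camera('top'); cv2.imwrite('pics/t2.png',c['image'][:,:,::-1]);crop(c,180,100,440,300,3,'pics/t2.png'); wcam(manip,'w3');st('above split')
E
```

```text
low t 7.13 p [0.6778 0.0026 0.0641] w 0.0235 F [ 0.3 -0.2 -0.5]
open t 7.51 p [0.6774 0.003  0.0639] w 0.0505 F [ 0.1  0.  -1. ]
above split t 9.34 p [ 0.5348 -0.2324  0.2196] w 0.0496 F [-0.4 -0.1 -0.7]
```

View pics/t2.png

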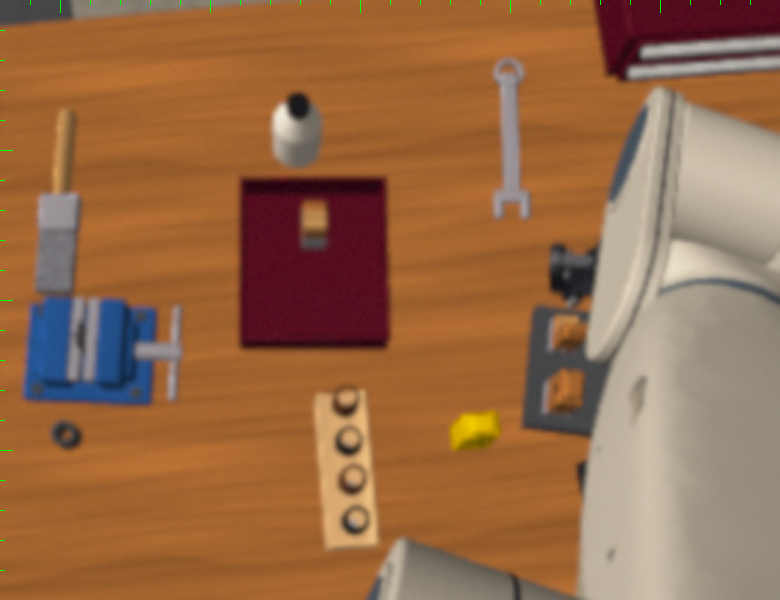

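View pics/w3.png

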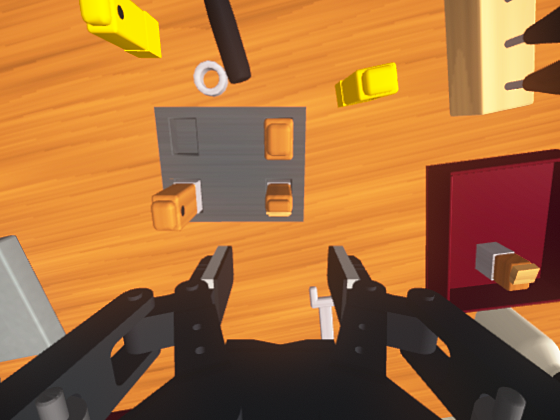

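The snapped handle stands upright in the box, at (314,222) in the top crop. The split handle, at (279,200) in the wrist view, is lined up with the jaw centre.

```bash
python3 - <<'E'
from g import *
x,y=.5398-.006*.975,-.2348+.006*.222
manip.servo_line((x,y,.066),rate=.15); st('down')
manip.command_gripper(.0,40); st('grip')
manip.servo_line((x,y,.22),rate=.2); st('up'); wcam(manip,'w4')
# centre the foot 15 mm short of box centre
x,y=.617-.006,.008
manip.servo_line((x,y,.22),rv(-5),rate=.3); manip.servo_line((x,y,.069),rate=.2); st('low')
manip.command_gripper(.05,40); st('open')
manip.servo_line((x,y,.20),rate=.25)
x,y=.5683-.05,.232
manip.servo_line((x,y,.28),rv(-6.5),rate=.3)
wcam(manip,'w5'); c=manip.camera('side'); np.save('side5.npy',c,allow_pickle=True); cv2.imwrite('pics/side5.png',c['image'][:,:,::-1]); st('vise')
E
```

```text
down t 10.52 p [ 0.5346 -0.2337  0.0668] w 0.0497 F [ 0.4 -0.4  0.3]
grip t 10.86 p [ 0.5345 -0.2337  0.067 ] w 0.0236 F [-0.9 -0.2  7. ]
up t 11.78 p [ 0.5332 -0.2331  0.2189] w 0.0232 F [-0.6 -0.3 -0.8]
low t 13.72 p [0.6118 0.0075 0.07  ] w 0.0231 F [-1.2  0.3 -1.2]
open t 14.1 p [0.6114 0.0081 0.0697] w 0.05 F [-0.3 -0.2 -0.7]
vise t 15.88 p [0.5184 0.2306 0.2789] w 0.0501 F [-0.   0.2  0.3]
```

View pics/w4.png

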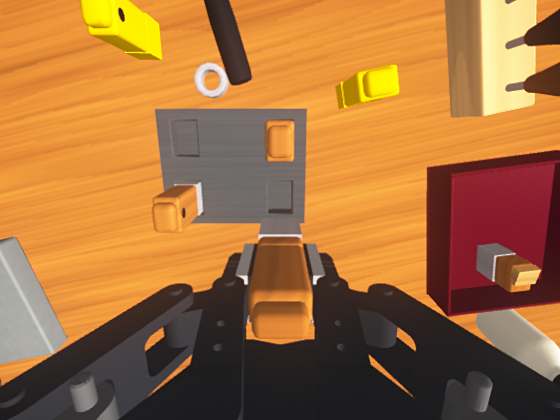

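View pics/w5.png

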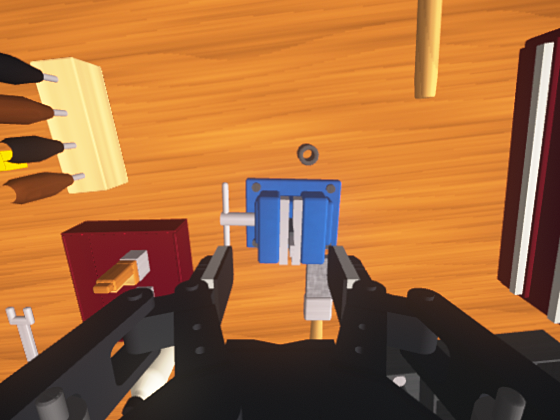

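View pics/side5.png

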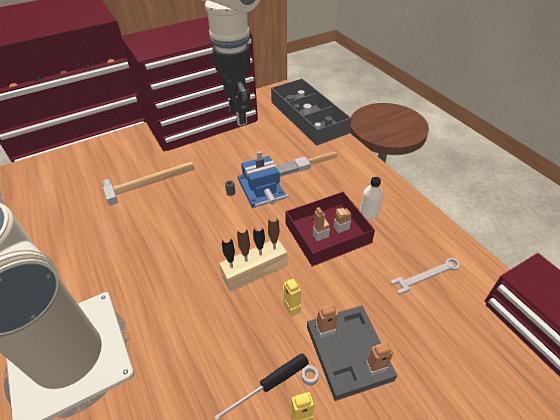

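Both broken handles stand in the box, at side (320,224) and (342,219), and both whole handles are still in the rack. The tang is at about wrist (291,230). I'll measure it with two wrist views from directly above, half a turn apart, to cancel any mount bias.

```bash
python3 - <<'E'
from g import *
x,y=.567,.232
manip.servo_line((x,y,.22),rv(-6.5),rate=.25); manip.hold(.3); c=wcam(manip,'w6'); crop(c,200,130,360,280,5,'pics/w6c.png'); st('a')
print(manip.solve_ik((x,y,.22),rv(173.5)))
manip.move_to((x,y,.22),rv(173.5)); manip.hold(.3); c=wcam(manip,'w7'); crop(c,200,130,360,280,5,'pics/w7c.png'); st('b')
E
```

```text
a t 16.68 p [0.5669 0.2322 0.2212] w 0.0501 F [-0.9 -0.4  0.4]
[ 3.68961655e-01  4.43724616e-01  1.68365302e+00 -4.44089210e-16
  1.01421502e+00  2.05320438e+00]
b t 19.68 p [0.567 0.232 0.22 ] w 0.05 F [ 0.6  0.6 -1. ]
```

View pics/w6c.png

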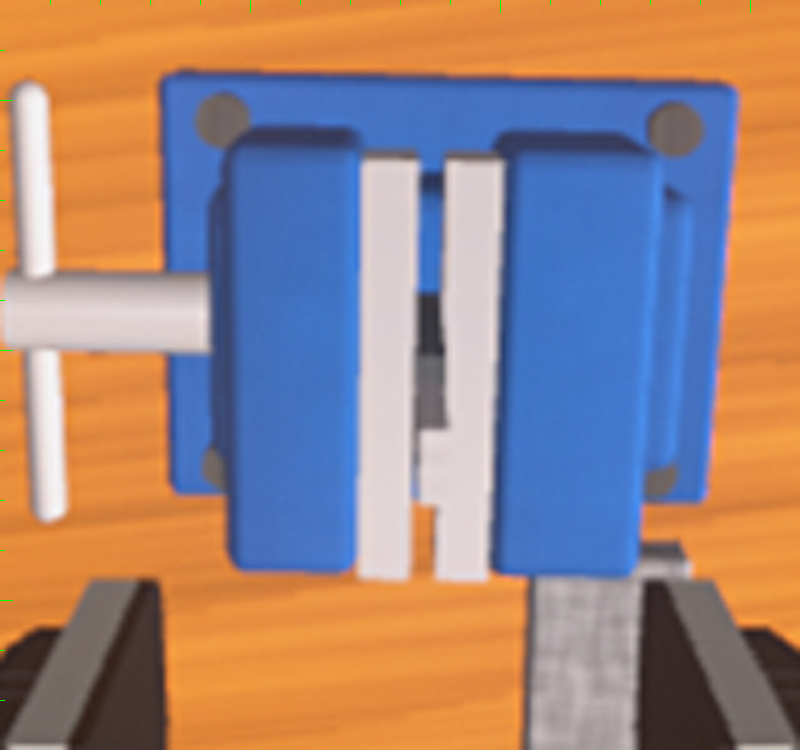

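View pics/w7c.png

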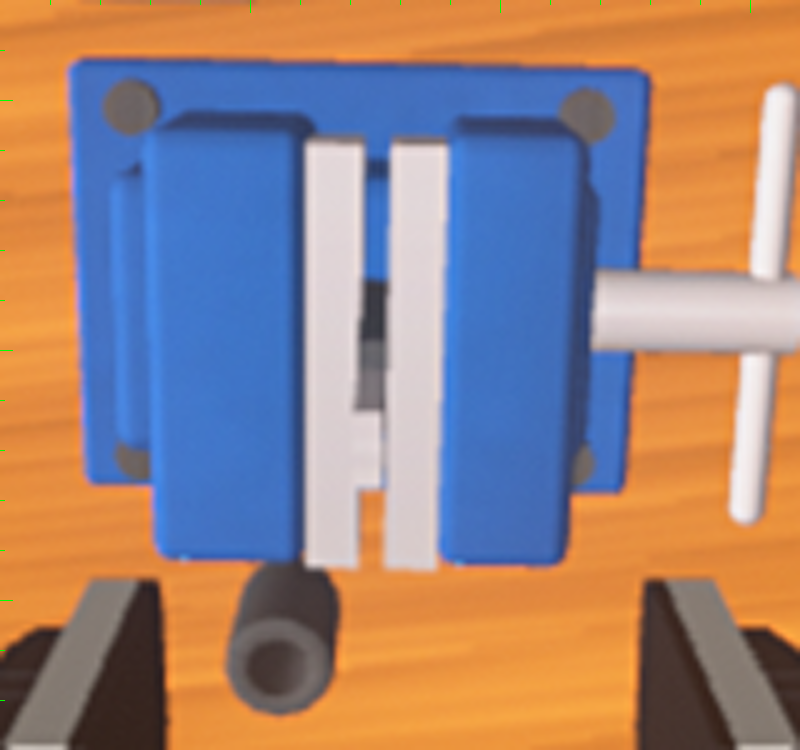

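```bash
python3 - <<'E'
from h import *
np.set_printoptions(precision=4,suppress=True)
f=lambda u,v:(200+u/5,130+v/5)
for n,tip,plate,jaw in [('w6',(432.5,467),[(165,72),(738,86),(703,500),(172,493)],[(418,157),(411,580),(445,157),(436,580)]),('w7',(367,449),[(75,60),(650,70),(622,490),(90,483)],[(364,143),(358,568),(391,143),(385,568)])]:
    c=load(n+'.npy'); print(n,onplane(c,[f(*tip)],.135), np.degrees(np.arctan2(T(c)[1,0],T(c)[0,0]))-90)
    P=onplane(c,[f(*p) for p in plate],.01)
    ang=lambda a:np.degrees(np.arctan2(a[1],a[0]))
    print(' plate edges',ang(P[1]-P[0])-90,ang(P[2]-P[3])-90,ang(P[3]-P[0]),ang(P[2]-P[1]))
    J=onplane(c,[f(*p) for p in jaw],.082); print(' jaws',ang(J[1]-J[0]),ang(J[3]-J[2]),J.mean(0))
    # tang edges
E
```

```text
w6 [[0.5699 0.2369 0.135 ]] -6.455941527493096
 plate edges -7.8222632787632875 -7.2632774744440525 -8.025331013807815 -7.721166598726419
 jaws -7.208023057837723 -7.186760471717681 [0.5705 0.237  0.082 ]
w7 [[0.5695 0.2364 0.135 ]] -186.46764684884346
 plate edges -187.44901164054227 -187.2786863647243 172.11178617341147 172.331705348069
 jaws 172.3327321106947 172.62487380891477 [0.5685 0.2363 0.082 ]
```

The two views agree: tip at (0.5697, 0.2367), vise yaw about -7.5°. Next I pick the right-hand whole handle.

```bash
python3 - <<'E'
from g import *
manip.servo_line((.567,.232,.28),rate=.25)
x,y=.518,-.3318
manip.move_to((x,y,.24),rv(-12.8)); manip.hold(.2); c=wcam(manip,'w8'); st('above')
manip.command_gripper(.06)
manip.servo_line((x,y,.071),rate=.15); st('down'); 
manip.command_gripper(0,50); st('grip'); manip.hold(.2); st('h')
manip.servo_line((x,y,.15),rate=.12);manip.servo_line((x,y,.31),rate=.25); manip.hold(.3); st('up'); wcam(manip,'w9')
E
```

```text
above t 23.65 p [ 0.5181 -0.3316  0.24  ] w 0.0498 F [ 1.1  0.  -0.1]
down t 25.19 p [ 0.5186 -0.3322  0.0719] w 0.0601 F [-0.2  0.2 -0.3]
grip t 25.6 p [ 0.5184 -0.3321  0.0717] w 0.0237 F [-0.5 -0.4  4.9]
h t 25.8 p [ 0.5183 -0.3321  0.0717] w 0.0232 F [-1.   0.9  6.5]
up t 27.7 p [ 0.5176 -0.3316  0.3086] w 0.0238 F [ 1.   0.3 -0.9]
```

View pics/w9.png

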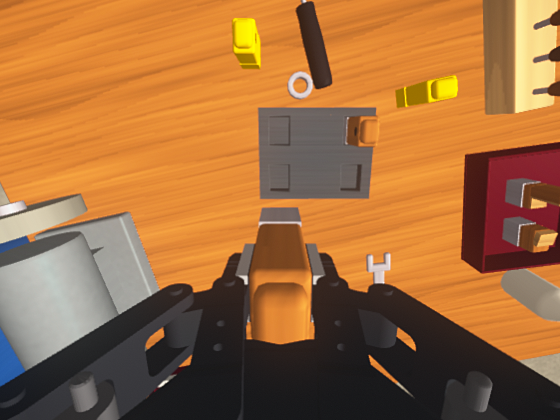

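```bash
python3 - <<'E'
from h import *
c=load('w9.npy'); crop(c,230,195,330,350,5,'pics/w9c.png')
E
```

```text
(no output)
```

View pics/w9c.png

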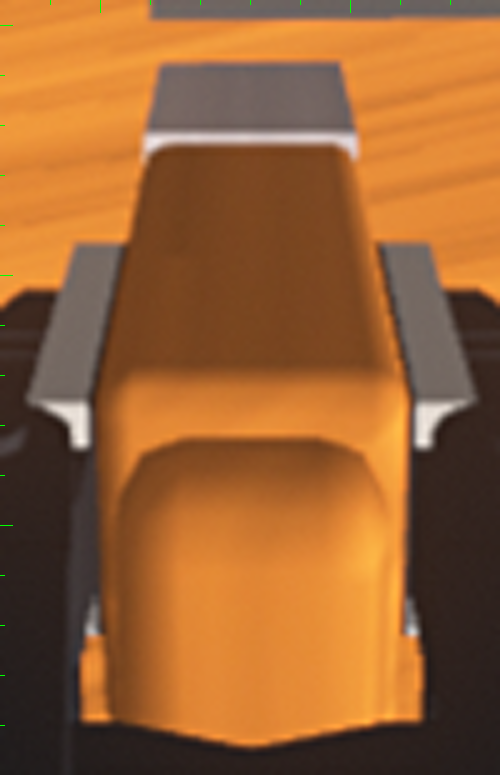

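```bash
python3 - <<'E'
from h import *
np.set_printoptions(precision=4,suppress=True)
c=load('w9.npy'); f=lambda u,v:(230+u/5,195+v/5)
cc=dict(c); cc['cam_to_world']=c['mount']
def onx(px,X):
    o,d=ray(cc,px); return o+d*((X-o[0])/d[:,0])[:,None]
print('foot',onx([f(160,63),f(340,63)],.0637))
print('sleeve 30mm',onx([f(146,132),f(355,132)],.0337))
print('shoulder',onx([f(105,372),f(405,372)],-.0243))
print(manip:=0)
E
```

```text
foot [[ 0.0637 -0.0119 -0.0165]
 [ 0.0637  0.012  -0.0166]]
sleeve 30mm [[ 0.0337 -0.0117 -0.017 ]
 [ 0.0337  0.0119 -0.017 ]]
shoulder [[-0.0243 -0.0107 -0.0177]
 [-0.0243  0.0115 -0.0178]]
0
```

In the hand the handle is centred, straight and upright (foot edges at tool y ±12 mm, z -16.5 mm). The rack shows only the other whole handle left. Now I carry it high over to the vise.

```bash
python3 - <<'E'
from g import *
x,y=.5694,.2367
manip.servo_line((x,y,.31),rv(-7.5),rate=.2); st('over')
manip.servo_line((x,y,.235),rate=.1); manip.hold(.3); st('pre')
for n in ['side','top']:
    c=manip.camera(n); np.save(n+'10.npy',c,allow_pickle=True)
    if n=='side': crop(c,200,80,340,220,4,'pics/side10.png')
    else: crop(c,160,150,300,290,4,'pics/top10.png')
c=wcam(manip,'w10'); crop(c,180,150,380,300,4,'pics/w10c.png')
E
```

```text
over t 30.75 p [0.5694 0.2362 0.31  ] w 0.0234 F [-0.4 -1.2 -0.6]
pre t 31.95 p [0.5696 0.2368 0.2355] w 0.0239 F [-0.2  0.8 -1.3]
```

View pics/side10.png

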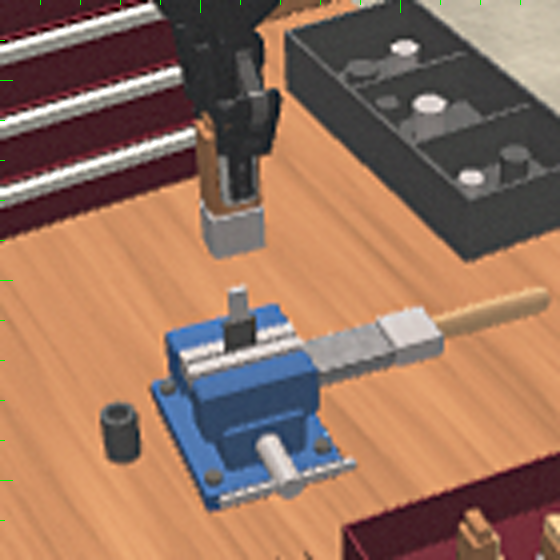

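View pics/w10c.png

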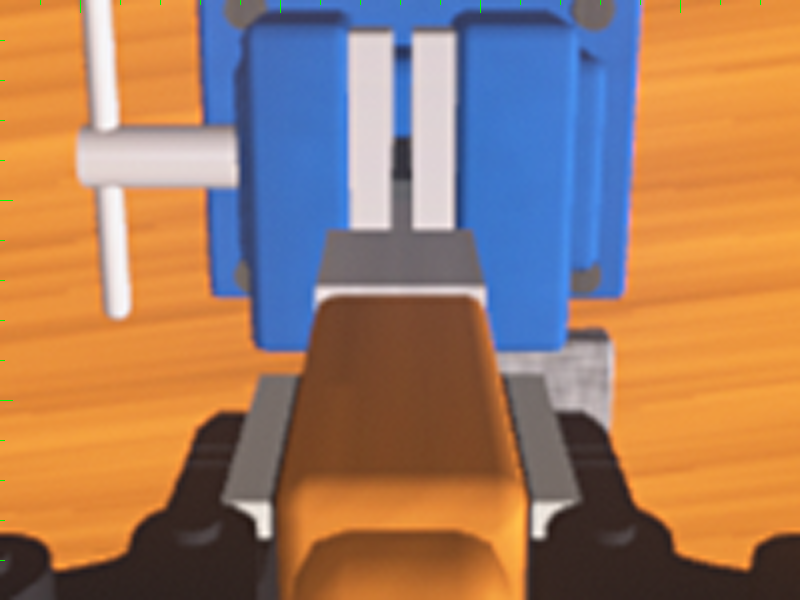

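The tang sits centred under the handle in the wrist crop (column 402 against sleeve 326–475, centre about 401). I'll lower it to its final height.

```bash
python3 - <<'E'
from g import *
manip.servo_line((.5694,.2367,.208),rate=.04); manip.hold(.8); st('final'); print(np.abs(manip.get_joint_vel()).max(), manip.get_ee_rot(), rv(-7.5))
for n in ['side','top']:
    c=manip.camera(n); np.save(n+'11.npy',c,allow_pickle=True); cv2.imwrite(f'pics/{n}11.png',c['image'][:,:,::-1])
    if n=='side': crop(c,230,100,290,190,8,'pics/side11c.png')
c=wcam(manip,'w11'); crop(c,180,150,380,300,4,'pics/w11c.png')
E
```

```text
final t 33.73 p [0.5694 0.2367 0.208 ] w 0.0233 F [-0.3 -0.2 -0.9]
0.001422267659181579 [ 0.10283566  1.56837328 -0.10278167] [ 0.10279514  1.56835077 -0.10279514]
```

View pics/side11c.png

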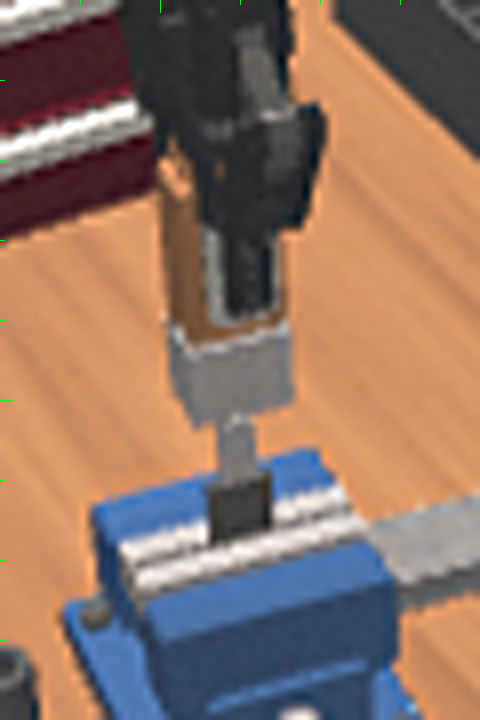

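View pics/side11.png

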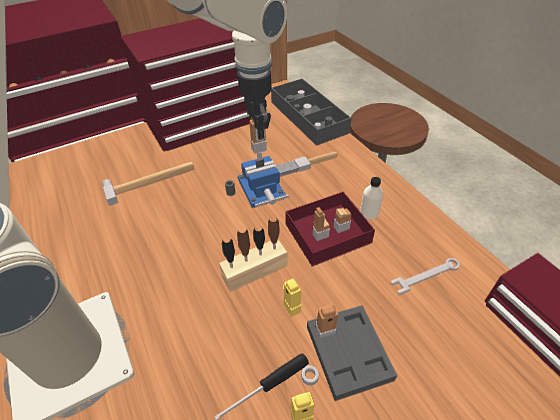

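View pics/w11c.png

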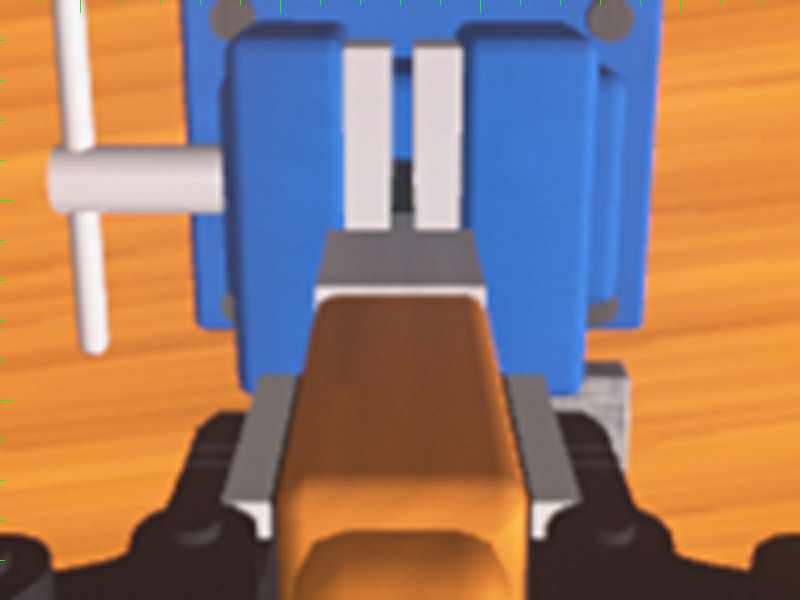

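```bash
python3 - <<'E'
from h import *
np.set_printoptions(precision=1,suppress=True)
c=load('side11.npy'); a=np.radians(-7.5); ux=np.array([np.cos(a),np.sin(a),0]);uy=np.array([-ux[1],ux[0],0]); t=np.array([.5697,.2367,.135])
q=lambda P:(proj(c,P)-[230,100])*8
print('tang top corners (near -y side)',q([t-ux*.006-uy*.00225,t+ux*.006-uy*.00225]))
for z in (.143,.145,.147):
    f=t.copy(); f[2]=z; print(z,q([f-ux*.017-uy*.012,f+ux*.017-uy*.012,f-ux*.017+uy*.012]))
print('shoulder of blade z .082 mid',q([[.5697,.2367,.105]]))
E
```

```text
tang top corners (near -y side) [[219.5 422.5]
 [254.1 413.5]]
0.143 [[196.  428.6]
 [295.3 402.7]
 [171.5 386.2]]
0.145 [[195.6 423.7]
 [295.1 397.8]
 [171.  381.3]]
0.147 [[195.2 418.7]
 [294.8 392.8]
 [170.6 376.4]]
shoulder of blade z .082 mid [[239.3 485.7]]
```

The side view agrees with the prediction to within a pixel: foot corners (190,427) and (292,402) against (196,424) and (295,398), with a gap of 9–10 mm. Handing in.

```bash
python3 -c "
from g import *
st('pre'); manip.sign_off(); st('done')"
```

```text
pre t 33.88 p [0.5694 0.2367 0.208 ] w 0.0236 F [ 0.4 -1.  -0.1]
the job is handed in; nothing more can be done
the job is handed in; nothing more can be done
```

The job is handed in at 33.9 s. The snapped and split handles are in the scrap box, and the arm is holding a whole handle upright over the tang.

- **Broken handles:** both were standing in the box in the last side view.
- **Rack and bench:** the other whole handle still stands in its pocket. In that view the loose items and both yellow look-alikes looked where they started.
- **Position over the tang:** two opposite wrist views of the tip agreed to about 0.5 mm, and the handle is aimed at their average, (0.5697, 0.2367), with its broad side turned to the vise's angle of about -7.5°.
- **Gap and steadiness:** the foot is at 0.145 m by the arm's position, about 10 mm above the tang. The side view puts the gap at 9–10 mm and the centring within about 1 mm. The arm was still.
- **Contact:** the carry to the vise was at about 0.25 m foot height, well above the stand. No force reading suggested that anything was touched; the highest I saw was about 7 N, while gripping handles in the rack.

No check failed. The only disagreement was a small mismatch in the side view, about one pixel (1–2 mm), which is within the stated calibration accuracy.

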